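# Third hand at the lock-up jig

### The job

Lift the mounted printing block, lay it flat, plate side up, on the bed of the lock-up jig, and press one of its short ends squarely against the middle of the sprung gauge bar with a steady push of about 10 N (the bar is then about 20 mm back), so that I can tighten the clamps. Push only with the block, never drive the bar to the end of its travel, and leave the plain wooden block, the ink tin and the T-key where they are. Finish while still holding the block pressed there: do not let go.

Things in the scene. Friction and masses are not known exactly. Their poses are not given: they have to be found in the camera images.
- block: Loose mounted printing block on the bench at the robot's right, 0.15 to 0.31 kg: light wooden base with a thin metal plate on top that bears a dark raised flower in a border. 100 mm long (x), 60 wide (y), 23 high. Origin: centre of its underside; z up through the plate. Its short ends (across x) are alike; x lies within 35 degrees of straight ahead.
- jig: Fixed lock-up jig: dark steel bed 260 (x) x 200 (y) x 8 mm; x within 0.3 rad of straight ahead. Origin: centre of its underside; bed top at z = 8 mm. Free bed before the sprung bar: x -130 to 40 mm. Behind it a post at x = 108 to 128, top at z = 44. Two small fixed clamps beside the bar: x 36 to 64, |y| 77 to 99 (screw heads to 126), tops at z = 30 mm.
- gauge_bar: Jig's sprung gauge bar: aluminium, 110 (y) x 20 x 28 mm, 1 mm above the bed. Origin: centre of its front face (towards the robot; the block's end is pressed on it), 15 mm above the bed. Axes as the jig's. Untouched at x = 40 mm, y = 0 in the jig's frame; slides back along +x at most 40 mm against springs, 0.5 N per mm, no preload (10 N at x = 60). The block's bed friction, 0.5 to 3 N, adds to the hand's push.
- furniture: Bystander: plain light wooden block without plate, 90 x 40 x 22 mm, loose on the bench on the robot's right. Its place and the printing block's may be swapped. Origin: centre of its underside.
- ink_tin: Bystander: round ink tin, 84 mm across, 60 mm high, standing beyond the two blocks. Origin: centre of its underside.
- key: Bystander: steel T-key 120 mm long with an 80 mm cross-handle at its -x end, 16 mm high, lying to the left of the jig. Origin: middle of its shaft, at bench height.
Not all that is in view belongs to the job. Leave any blue or yellow look-alike of the block alone.

How it is judged:
By the outcome, as a careful person would: the job done as asked, in the order asked, and still so for the second after the job is handed in, while the arm keeps its last pose, push and grip.
It also fails if it takes over 40 s, if anything falls off the work surface, if the arm or the gripper's body presses on something with over 40 N, if the wrist force passes 120 N, or if a joint passes its speed limit or range.

### The arm

A 6-joint arm with a two-finger parallel gripper is mounted at the origin on the work surface. World frame = base frame: x ahead of the robot, y to its left, z up, the work surface at z = 0. Lengths are in m, angles in degrees, forces in N, time in s.
With the tool pointing down it reaches from about 0.225 to 0.725 m from the base axis. Payload 3.1 kg.
Tool frame: the origin (TCP) lies at the very end of the fingers, on their centre line; the grasp point (between the pads) lies 19 mm behind it (r.hold_point_z is the distance from the TCP to the grasp point, in m); z points along the fingers, y is the line along which they close (so a half turn about z gives the same grasp; the last joint's range is limited). The gripper opens to 85 mm and grips with 20 to 120 N. Pads are 22 mm wide; open, the fingers measure 114 mm over their backs; the gripper's body (76 mm by 85 mm) begins 54 mm behind the grasp point. The pads swing forward as they close: fully open they stand 13 mm farther back than shut.
Start: joints at [56.677, 2.75, 5.684, 92.934, 0, 82.678], TCP at [0.23, 0.472, 0.231] pointing down, gripper open.
Joint ranges: [-166.93, 166.93], [-56.73, 111.36], [-69.38, 81.34], [-121.58, 131.49], [-85.45, 84.26], [-180, 180]. Speed limits (degrees/s): [159.86, 159.86, 180, 180, 180, 180].

### API

Orientations are given as [roll, pitch, yaw] about the fixed x, y, z axes, in that order (R = Rz(yaw) Ry(pitch) Rx(roll)).
In Python, from station import monitor, grab_frame, ticket, r gives the robot as it stands.
- The arm moves only by the tool move_arm, never from a script. Its arguments are lists of equal length, an entry for each row: "offset": the shift along the tool's x, y, z as a fraction of full scale, a list of three; "turn": the turn, a rotation vector about the tool's x, y, z as a fraction of full scale, a list of three. A call has 1 to 20 rows; each row is the pose to reach, as a shift and turn from the pose commanded when the call began, along the tool's axes at that moment; what a row does not reach only later rows make up. Full scale, the value 1, is 0.1 m for a shift and 2 rad for a turn. A row lasts 1/8 s, in which the tool goes at most 62.5 mm and 10.7 degrees, less where a joint would pass 70% of its speed; a pose out of reach is approached as far as the arm can. A call with a number of a shift or a turn outside -1 to 1 is refused whole. A call with a gripper value outside its range is refused whole. "gripper" is the finger opening in mm, from 0 to 85.4, set as the call begins (left out, the last holds). The fingers move at their own pace and stop on an object; "newtons" is the grip in N (left out, the last holds). Time passes only in rows, so rows that repeat a pose let the fingers close. It gives the time, the measured TCP pose, the force, the opening and the grip force at its end, in the units of the state.
- monitor.observe(): the state, without advancing time (a new reading comes with each control period).
- grab_frame(name): name is "scene" or "side" or "wrist"; returns a dict with "img" (384x512x3 uint8, red, green, blue), "camera_matrix" (3x3 intrinsics, pixels), "world_to_cam" (4x4, takes a point from world to camera coordinates); the wrist camera has in their place "mount" (4x4, takes a point from camera to tool coordinates, whose origin is the TCP and whose axes are the flange's). Camera axes: x right, y up, looking along -z (the intrinsics and any distortion apply to the point x, -y, -z); pixel columns grow to the right and rows downward; lengths in m; the calibration is good to about 2 mm. The wrist camera is an equidistant fisheye: a pixel r from the principal point sees the ray r / f radians off the axis. A picture is of the moment at which its call begins: read the wrist's pose just before it. There is no depth.
- ticket.close_job(): hands the job in; it is judged then, once.
The state is a dict: "time_s": time; "joint_pos": joint angles; "joint_velocities": joint speeds; "tau": joint torques, N m; "tool_pos": TCP position; "tcp_rot": TCP orientation; "wrist_force": force on the tool from outside, world axes, zero at the start; "moment": the same for the moment, N m; "gripper_width": finger opening in m; "gripper_force": force on a finger pad.
Only numpy, scipy, OpenCV 4.12 (cv2) and the standard library are available. Lean on these libraries where they do the work, as an engineer would, in place of code of your own. Each camera call takes 0.05 s, during which the arm holds its last target. There are 200 camera calls.

## Working session

There is one attempt and no reset: what is moved stays moved. The work goes in short steps, Python scripts to look and compute and a tool call to move; the robot and the scene stay as the last step left them, time stands still between calls to the robot, and variables do not carry over. Pictures are saved under pics/ and viewed, at most 10 in all, crops included, and the job is handed in when it is done.

Besides the shell and the picture viewer there is one more tool, called after "Request:" by a JSON object that holds its "method" and its "body". move_arm: Moves the arm, as the interface text tells. Shift numbers are shares of 0.1 m and turn numbers shares of 2 rad, none past 1 either way. Its arguments: {"type":"object","properties":{"offset":{"type":"array"},"turn":{"type":"array"},"gripper":{"type":"number"},"newtons":{"type":"number"}},"required":["offset","turn"]}

```bash
mkdir -p pics
cat > h.py <<'E'
import numpy as np,cv2
from scipy.spatial.transform import Rotation as R
from station import monitor,grab_frame,ticket,r
def ray(f,px,tcp=None):
    K=np.array(f["camera_matrix"]);u,v=px
    if "world_to_cam" in f:
        d=np.linalg.inv(K)@[u,v,1];d=d*[1,-1,-1]
        T=np.linalg.inv(np.array(f["world_to_cam"]))
    else:
        a=np.array([(u-K[0,2])/K[0,0],(v-K[1,2])/K[1,1]]);t=np.linalg.norm(a)+1e-12
        d=np.array([a[0]/t*np.sin(t),-a[1]/t*np.sin(t),-np.cos(t)])
        T=tcp@np.array(f["mount"])
    return T[:3,3],T[:3,:3]@d
def plane(f,px,z,tcp=None):
    o,d=ray(f,px,tcp);return o+d*(z-o[2])/d[2]
def tcp(s):
    T=np.eye(4);T[:3,3]=s["tool_pos"];T[:3,:3]=R.from_euler("xyz",s["tcp_rot"],degrees=True).as_matrix();return T
E
python3 - <<'E'
from h import *
s=monitor.observe();print({k:np.round(v,3) for k,v in s.items()},r.hold_point_z)
for n in("scene","side"):
    f=grab_frame(n);cv2.imwrite(f"pics/{n}0.png",f["img"][:,:,::-1]);print({k:np.round(v,3).tolist() for k,v in f.items() if k!="img"})
    np.save(n,f,allow_pickle=True)
a=[cv2.imread(f"pics/{n}0.png") for n in("scene","side")]
cv2.imwrite("pics/both.png",cv2.resize(np.vstack(a),(400*512//400,768)) if 0 else a[0])
E
```

```text
{'time_s': np.float64(0.0), 'joint_pos': array([56.675,  2.793,  5.591, 92.936,  0.   , 82.678]), 'joint_velocities': array([ 0.018,  0.033,  0.028, -0.068,  0.011,  0.107]), 'tau': array([-0.0000e+00, -3.3878e+01,  3.2001e+01,  2.0000e-02, -0.0000e+00,
        0.0000e+00]), 'tool_pos': array([0.23 , 0.471, 0.23 ]), 'tcp_rot': array([-1.79863e+02, -1.80000e-02,  1.53997e+02]), 'wrist_force': array([ 0.313, -0.251, -0.032]), 'moment': array([-0.039, -0.002,  0.003]), 'gripper_force': np.float64(0.0), 'gripper_width': np.float64(0.085)} 0.0187
{'camera_matrix': [[405.516, 0.0, 253.949], [0.0, 405.516, 192.173], [0.0, 0.0, 1.0]], 'world_to_cam': [[-0.806, 0.592, -0.004, 0.408], [-0.5, -0.678, 0.539, 0.288], [0.316, 0.437, 0.842, -1.253], [0.0, 0.0, 0.0, 1.0]]}
{'camera_matrix': [[464.669, 0.0, 261.851], [0.0, 464.669, 192.388], [0.0, 0.0, 1.0]], 'world_to_cam': [[0.802, -0.597, 0.011, -0.386], [0.457, 0.625, 0.633, -0.316], [-0.385, -0.503, 0.774, -1.239], [0.0, 0.0, 0.0, 1.0]]}
```

View pics/scene0.png

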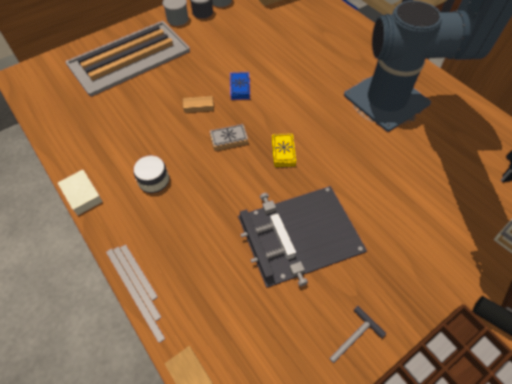

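View pics/side0.png

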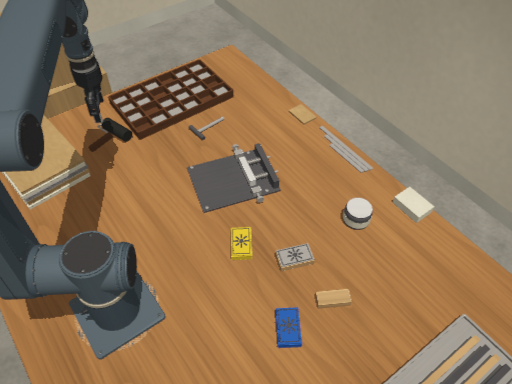

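The real block, with a grey plate, is at scene (228,136) and side (295,256). The plain wood is at (198,104) in the scene view, with yellow and blue decoys nearby. The jig bed is centred near scene (302,234), and its bar is at (283,235).

```bash
cat > m.py <<'E'
from h import *
F={n:np.load(n+".npy",allow_pickle=True).item() for n in("scene","side")}
win={"scene":dict(block=(205,115,255,155),jig=(230,180,372,292),bar=(262,205,306,268)),"side":dict(block=(270,238,320,274),jig=(182,138,285,215),bar=(232,148,262,196))}
for n,f in F.items():
    hsv=cv2.cvtColor(f["img"],cv2.COLOR_RGB2HSV);h,s,v=[hsv[...,i].astype(int) for i in range(3)]
    M=dict(block=(s<70)&(v>90),jig=(v<110)&(s<110),bar=(v>170)&(s<60))
    for k,(x0,y0,x1,y1) in win[n].items():
        m=np.zeros(v.shape,np.uint8);m[y0:y1,x0:x1]=M[k][y0:y1,x0:x1]
        if k!="bar":m=cv2.morphologyEx(m,cv2.MORPH_OPEN if k=="jig" else cv2.MORPH_CLOSE,np.ones((5,5)))
        c=max(cv2.findContours(m,0,1)[0],key=cv2.contourArea)[:,0].astype(float)
        z=dict(block=.023,jig=.008,bar=.037)[k]
        p=np.array([plane(f,q,z)[:2] for q in c])
        rc=cv2.minAreaRect((p*1000).astype(np.float32));print(n,k,np.round(rc[0]),np.round(rc[1]),round(rc[2],1),np.round(cv2.boxPoints(rc)).tolist())
    e=f["img"][:,:,::-1]
E
python3 m.py
```

```text
scene block [ 483. -153.] [54. 94.] 69.1 [[429.0, -162.0], [517.0, -195.0], [536.0, -145.0], [449.0, -112.0]]
scene jig [510. 198.] [207. 258.] 73.7 [[357.0, 134.0], [605.0, 62.0], [663.0, 261.0], [415.0, 333.0]]
scene bar [559. 186.] [110.  21.] 74.5 [[534.0, 136.0], [555.0, 131.0], [584.0, 236.0], [563.0, 242.0]]
side block [ 482. -155.] [56. 97.] 68.3 [[427.0, -163.0], [517.0, -199.0], [538.0, -147.0], [448.0, -111.0]]
side jig [469. 210.] [202. 174.] 73.9 [[357.0, 137.0], [524.0, 89.0], [581.0, 283.0], [413.0, 331.0]]
side bar [563. 186.] [109.  29.] 75.0 [[535.0, 137.0], [563.0, 130.0], [591.0, 235.0], [563.0, 242.0]]
```

Request:
{"method": "move_arm", "body": {"offset": [[-0.5,-0.45,0],[-1,-0.9,0],[-1,-0.9,0]], "turn": [[0,0,-0.0436],[0,0,-0.0436],[0,0,-0.0436]], "gripper": 85}}

```text
time_s: 0.48
tool_pos: [0.2812, 0.3443, 0.2308]
tcp_rot: [-179.9, -0.0, 158.8]
wrist_force: [-0.4, 1.4, -0.2]
gripper_width: 0.0849
gripper_force: 0.0
```

Request:
{"method": "move_arm", "body": {"offset": [[-0.45,-0.5,0],[-0.92,-0.99,0],[-0.92,-0.99,0]], "turn": [[0,0,0],[0,0,0],[0,0,0]]}}

```text
time_s: 0.85
tool_pos: [0.3319, 0.2196, 0.2311]
tcp_rot: [-180.0, 0.0, 158.7]
wrist_force: [-1.4, -0.3, -0.4]
gripper_width: 0.0848
gripper_force: 0.0
```

Request:
{"method": "move_arm", "body": {"offset": [[-0.45,-0.5,0],[-0.92,-0.99,0],[-0.92,-0.99,0]], "turn": [[0,0,0],[0,0,0],[0,0,0]]}}

```text
time_s: 1.23
tool_pos: [0.3825, 0.0946, 0.231]
tcp_rot: [180.0, -0.0, 158.7]
wrist_force: [0.1, 0.9, 0.2]
gripper_width: 0.0849
gripper_force: 0.0
```

Request:
{"method": "move_arm", "body": {"offset": [[-0.45,-0.5,0],[-0.92,-0.99,0],[-0.92,-0.99,0]], "turn": [[0,0,0],[0,0,0],[0,0,0]]}}

```text
time_s: 1.6
tool_pos: [0.4329, -0.0302, 0.2306]
tcp_rot: [180.0, -0.0, 158.8]
wrist_force: [-0.5, 0.4, 0.9]
gripper_width: 0.0852
gripper_force: 0.0
```

Request:
{"method": "move_arm", "body": {"offset": [[-0.45,-0.5,0.3],[-0.92,-0.99,0.6],[-0.92,-0.99,0.8],[-0.92,-0.99,0.8],[-0.92,-0.99,0.8]], "turn": [[0,0,0],[0,0,0],[0,0,0],[0,0,0],[0,0,0]]}}

```text
time_s: 2.22
tool_pos: [0.4825, -0.1524, 0.152]
tcp_rot: [179.9, -0.0, 159.1]
wrist_force: [0.9, -0.0, -0.1]
gripper_width: 0.0851
gripper_force: 0.0
```

Run:
```python
from h import *
s=monitor.observe();f=grab_frame("wrist");T=tcp(s);print(T[:3,3],s["tcp_rot"],np.round(f["mount"],3).tolist(),np.round(f["camera_matrix"],1).tolist())
im=f["img"];cv2.imwrite("pics/w1.png",im[:,:,::-1])
hsv=cv2.cvtColor(im,cv2.COLOR_RGB2HSV);m=((hsv[...,1]<70)&(hsv[...,2]>90)).astype(np.uint8)
m=cv2.morphologyEx(m,cv2.MORPH_CLOSE,np.ones((7,7)))
for c in cv2.findContours(m,0,1)[0]:
    if cv2.contourArea(c)>300:
        p=np.array([plane(f,q,.023,T)[:2] for q in c[:,0].astype(float)])
        rc=cv2.minAreaRect((p*1000).astype(np.float32));print(cv2.boundingRect(c),np.round(rc[0],1),np.round(rc[1]),round(rc[2],1))
```

```text
[ 0.48254045 -0.15243922  0.15195715] [ 1.79941765e+02 -1.39223100e-02  1.59132093e+02] [[0.0, 0.959, 0.283, 0.072], [1.0, 0.0, -0.001, -0.001], [-0.001, 0.283, -0.959, -0.143], [0.0, 0.0, 0.0, 1.0]] [[297.3, 0.0, 256.5], [0.0, 297.3, 194.6], [0.0, 0.0, 1.0]]
(484, 325, 28, 51) [956.1 191.1] [275.  49.] 26.0
(0, 263, 38, 69) [ 514.2 -565. ] [ 45. 121.] 89.9
(349, 243, 34, 45) [607.4 -69.7] [71. 17.] 9.5
(131, 243, 34, 45) [ 520.1 -297.2] [17. 70.] 38.8
(223, 136, 61, 98) [ 481.4 -156.4] [56. 96.] 68.6
(450, 104, 62, 110) [540.3 105.2] [105. 123.] 83.1
(32, 88, 70, 51) [ 331.9 -313.8] [ 49. 100.] 12.2
(324, 21, 45, 52) [387.  -28.5] [48. 43.] 0.4
```

View pics/w1.png

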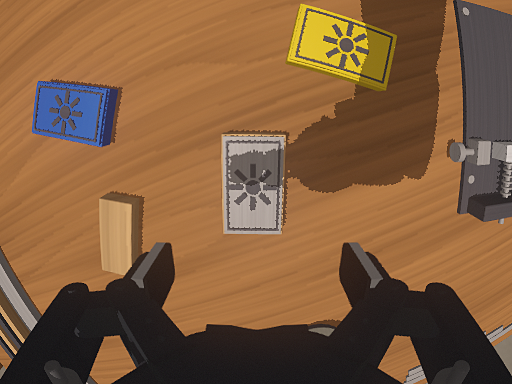

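The wrist view shows the real block at (253,185), aligned with the fingers. I'm about 3.5 mm off in y, so I'll correct that and descend.

Request:
{"method": "move_arm", "body": {"offset": [[0,-0.035,0.4],[0,-0.035,0.8],[0,-0.035,1.0],[0,-0.035,1.0]], "turn": [[0,0,0.003],[0,0,0.003],[0,0,0.003],[0,0,0.003]]}}

```text
time_s: 2.78
tool_pos: [0.4802, -0.156, 0.051]
tcp_rot: [180.0, -0.1, 158.8]
wrist_force: [0.6, 0.2, 0.1]
gripper_width: 0.0853
gripper_force: 0.0
```

Request:
{"method": "move_arm", "body": {"offset": [[0,0,0.2],[0,0,0.4],[0,0,0.5],[0,0,0.5],[0,0,0.5]], "turn": [[0,0,0],[0,0,0],[0,0,0],[0,0,0],[0,0,0]]}}

```text
time_s: 3.4
tool_pos: [0.482, -0.1581, 0.0028]
tcp_rot: [-180.0, 0.1, 158.7]
wrist_force: [-0.7, 0.0, -0.3]
gripper_width: 0.0851
gripper_force: 0.0
```

Request:
{"method": "move_arm", "body": {"offset": [[0,0,0],[0,0,0],[0,0,0],[0,0,0],[0,0,0],[0,0,0],[0,0,0],[0,0,0]], "turn": [[0,0,0],[0,0,0],[0,0,0],[0,0,0],[0,0,0],[0,0,0],[0,0,0],[0,0,0]], "gripper": 45, "newtons": 60}}

```text
time_s: 4.4
tool_pos: [0.4821, -0.1582, 0.0027]
tcp_rot: [180.0, 0.2, 158.7]
wrist_force: [-0.1, 0.8, 4.5]
gripper_width: 0.0584
gripper_force: 67.8
```

Request:
{"method": "move_arm", "body": {"offset": [[0,0,-0.2],[0,0,-0.5],[0,0,-0.9],[0,0,-0.9],[0,0,-0.9]], "turn": [[0,0,0],[0,0,0],[0,0,0],[0,0,0],[0,0,0]]}}

```text
time_s: 5.03
tool_pos: [0.4801, -0.1574, 0.0899]
tcp_rot: [180.0, -0.1, 158.6]
wrist_force: [-0.3, -0.4, -2.0]
gripper_width: 0.0588
gripper_force: 67.1
```

Request:
{"method": "move_arm", "body": {"offset": [[0.12,0.3,0],[0.26,0.65,0],[0.33,0.85,0]], "turn": [[0,0,0],[0,0,0],[0,0,0]]}}

```text
time_s: 5.4
tool_pos: [0.4789, -0.0646, 0.0884]
tcp_rot: [-180.0, -0.3, 158.7]
wrist_force: [0.6, 0.6, -1.8]
gripper_width: 0.0584
gripper_force: 67.0
```

Request:
{"method": "move_arm", "body": {"offset": [[0.15,0.4,0],[0.33,0.85,0],[0.33,0.85,0]], "turn": [[0,0,0],[0,0,0],[0,0,0]]}}

```text
time_s: 5.78
tool_pos: [0.479, 0.0276, 0.0886]
tcp_rot: [-180.0, -0.3, 158.9]
wrist_force: [0.6, -1.3, -2.9]
gripper_width: 0.0585
gripper_force: 67.0
```

Request:
{"method": "move_arm", "body": {"offset": [[0.15,0.4,0],[0.33,0.85,0],[0.33,0.85,0]], "turn": [[0,0,0],[0,0,0],[0,0,0]]}}

```text
time_s: 6.15
tool_pos: [0.4801, 0.1175, 0.0893]
tcp_rot: [-179.9, -0.2, 158.9]
wrist_force: [0.8, -1.3, -2.5]
gripper_width: 0.0585
gripper_force: 67.0
```

Request:
{"method": "move_arm", "body": {"offset": [[0.15,0.4,0],[0.28,0.7,0],[0.33,0.84,0],[0.33,0.84,0],[0.33,0.84,0],[0.33,0.84,0]], "turn": [[0,0,-0.02],[0,0,-0.0454],[0,0,-0.0454],[0,0,-0.0454],[0,0,-0.0454],[0,0,-0.0454]]}}

```text
time_s: 6.9
tool_pos: [0.4815, 0.2049, 0.0912]
tcp_rot: [-180.0, -0.0, 163.8]
wrist_force: [0.5, -0.7, -2.3]
gripper_width: 0.0583
gripper_force: 67.0
```

Run:
```python
from h import *
s=monitor.observe();f=grab_frame("wrist");T=tcp(s);print(T[:3,3],s["tcp_rot"],s["wrist_force"],s["gripper_width"])
np.save("wf",dict(f=f,T=T),allow_pickle=True)
cv2.imwrite("pics/w2.png",f["img"][:,:,::-1])
f=grab_frame("side");a=f["img"][110:260,160:340,::-1];cv2.imwrite("pics/s2.png",cv2.resize(a,None,fx=4,fy=4,interpolation=2))
```

```text
[0.48151086 0.20487699 0.09120428] [-1.79966241e+02 -2.87674943e-03  1.63753689e+02] [ 0.52603257 -0.69150142 -2.34072307] 0.05834719670185573
```

View pics/w2.png

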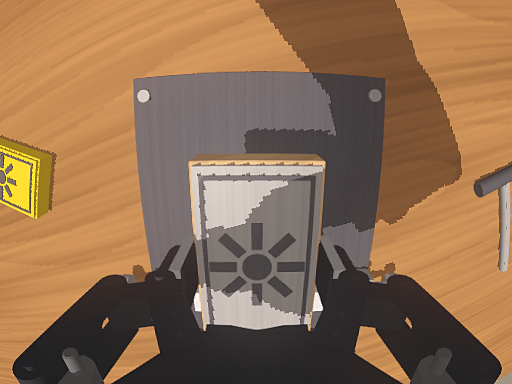

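View pics/s2.png

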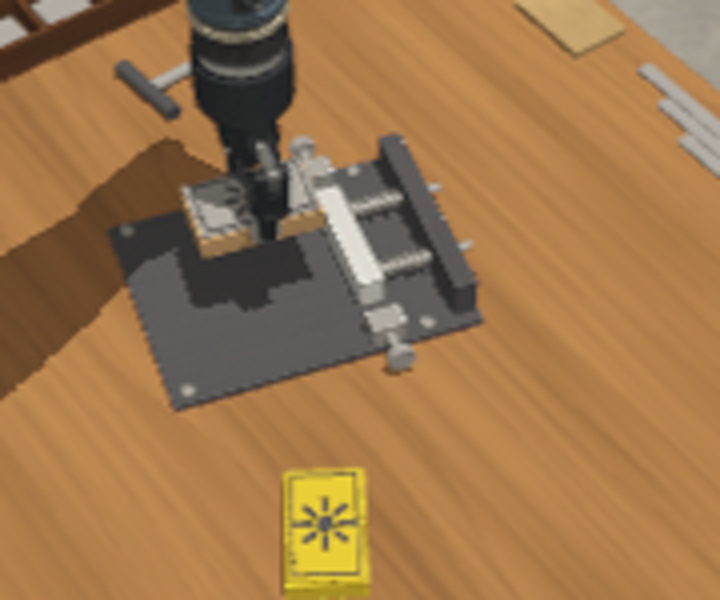

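The block is held level, plate side up, above the bed, and the bar is clear. I'll check alignment from the wrist view using the bed's near corners (134,79) and (385,79), and the block's rear corners (189,162) and (326,162).

Run:
```python
from h import *
d=np.load("wf.npy",allow_pickle=True).item();f,T=d["f"],d["T"]
for z,a,b in((.008,(134,79),(385,79)),(.008,(143,96),(375,96)),(.1115,(189.5,163),(326,162.5)),(.1115,(197,176),(323,174))):
    p,q=plane(f,a,z,T)[:2]*1000,plane(f,b,z,T)[:2]*1000
    e=q-p;print(p.round(1),q.round(1),((p+q)/2).round(1),np.linalg.norm(e).round(1),np.degrees(np.arctan2(e[1],e[0]))-90)
print(f["img"][150:178:2,256].tolist())
```

```text
[358.  139.8] [413.  330.5] [385.5 235.2] 198.5 -16.07904371042244
[374.  143.1] [424.6 318.2] [399.3 230.6] 182.3 -16.127984137335105
[425.5 191.1] [441.5 246.9] [433.5 219. ] 58.1 -16.010466269239757
[431.9 192.4] [446.1 244.4] [439.  218.4] 54.0 -15.278541778893768
[[81, 74, 74], [74, 69, 73], [147, 113, 83], [141, 109, 81], [144, 111, 82], [211, 169, 121], [248, 206, 152], [179, 140, 103], [207, 199, 192], [211, 200, 193], [210, 200, 193], [210, 199, 193], [223, 211, 205], [123, 114, 116]]
```

Request:
{"method": "move_arm", "body": {"offset": [[0,0.025,0.3],[0,0.025,0.6],[0,0.025,0.75],[0,0.025,0.77],[0,0.025,0.77],[0,0.025,0.77]], "turn": [[0,0,0],[0,0,0],[0,0,0],[0,0,0],[0,0,0],[0,0,0]]}}

```text
time_s: 7.75
tool_pos: [0.4834, 0.2088, 0.0159]
tcp_rot: [179.9, 0.1, 163.9]
wrist_force: [0.7, -0.1, -1.5]
gripper_width: 0.0583
gripper_force: 67.0
```

Request:
{"method": "move_arm", "body": {"offset": [[0,0,0.01],[0,0,0.02],[0,0,0.03],[0,0,0.03]], "turn": [[0,0,0],[0,0,0],[0,0,0],[0,0,0]]}}

```text
time_s: 8.25
tool_pos: [0.4819, 0.2084, 0.0111]
tcp_rot: [-180.0, -0.0, 163.9]
wrist_force: [0.5, 0.7, -1.9]
gripper_width: 0.0584
gripper_force: 67.0
```

Request:
{"method": "move_arm", "body": {"offset": [[0,0,0.01],[0,0,0.01],[0,0,0.01],[0,0,0.01]], "turn": [[0,0,0],[0,0,0],[0,0,0],[0,0,0]]}}

```text
time_s: 8.75
tool_pos: [0.4821, 0.2085, 0.0107]
tcp_rot: [180.0, 0.0, 163.9]
wrist_force: [-1.1, 0.2, 3.5]
gripper_width: 0.0584
gripper_force: 67.6
```

Request:
{"method": "move_arm", "body": {"offset": [[-0.04,0,-0.003],[-0.08,0,-0.003],[-0.12,0,-0.003],[-0.14,0,-0.003],[-0.14,0,-0.003],[-0.14,0,-0.003]], "turn": [[0,0,0],[0,0,0],[0,0,0],[0,0,0],[0,0,0],[0,0,0]]}}

```text
time_s: 9.5
tool_pos: [0.4961, 0.2046, 0.0107]
tcp_rot: [180.0, 0.1, 163.8]
wrist_force: [-1.7, 1.0, 3.1]
gripper_width: 0.0585
gripper_force: 67.6
```

Request:
{"method": "move_arm", "body": {"offset": [[-0.03,0,0],[-0.06,0,0],[-0.09,0,0],[-0.12,0,0],[-0.14,0,0],[-0.16,0,0],[-0.16,0,0],[-0.16,0,0]], "turn": [[0,0,0],[0,0,0],[0,0,0],[0,0,0],[0,0,0],[0,0,0],[0,0,0],[0,0,0]]}}

```text
time_s: 10.5
tool_pos: [0.5082, 0.2008, 0.0107]
tcp_rot: [-180.0, -0.3, 163.9]
wrist_force: [-9.0, 2.8, 9.0]
gripper_width: 0.0578
gripper_force: 68.3
```

```bash
cat > o.py <<'E'
from h import *
F=[];P=[]
u=np.array([.961,-.277,0])
for i in range(6):
    s=monitor.observe();F.append(s["wrist_force"]);P.append(s["tool_pos"])
    if i<3: f=grab_frame(["scene","side","wrist"][i]);np.save(["nscene","nside","nwrist"][i],f,allow_pickle=True)
print(np.round(F,2)@u,np.mean(F,0),np.array(P)@u,np.array(P)@[.277,.961,0],s["tool_pos"],s["tcp_rot"],s["moment"],s["time_s"])
E
python3 o.py
python3 - <<'E'
from h import *
im=[np.load(n+".npy",allow_pickle=True).item()["img"][:,:,::-1] for n in("nside","nscene","nwrist")]
a=cv2.resize(im[0][120:220,170:300],None,fx=4,fy=4);b=cv2.resize(im[1][170:300,220:380],(400,400*130//160));
cv2.imwrite("pics/n.png",np.vstack([a[:,:],np.zeros((1,520,3),np.uint8)]));cv2.imwrite("pics/n2.png",im[2])
E
```

```text
[ -9.4575   -9.80702  -8.92906 -10.11403 -10.11403 -10.11403] [-9.44802506  2.43277708  9.09363823] [0.43275709 0.43272278 0.43277224 0.43272333 0.43272333 0.43272333] [0.33378689 0.33379609 0.3337841  0.33378484 0.33378484 0.33378484] [0.50817848 0.20085266 0.01071395] [-179.99383299   -0.3225182   163.93285904] [0.60663852 1.74859337 0.0614633 ] 10.65
```

View pics/n.png

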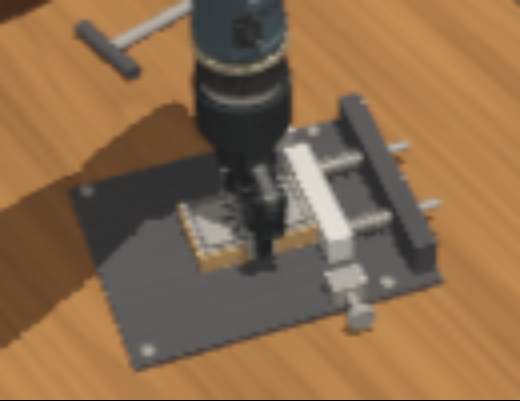

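```bash
cat > b.py <<'E'
from h import *
for n,w in(("scene",(250,200,312,272)),("side",(228,145,268,200))):
  for pre in("","n"):
    f=np.load(pre+n+".npy",allow_pickle=True).item();hsv=cv2.cvtColor(f["img"],cv2.COLOR_RGB2HSV)
    m=np.zeros(hsv.shape[:2],np.uint8);x0,y0,x1,y1=w;m[y0:y1,x0:x1]=((hsv[...,2]>170)&(hsv[...,1]<60))[y0:y1,x0:x1]
    m=cv2.morphologyEx(m,cv2.MORPH_OPEN,np.ones((3,3)))
    c=max(cv2.findContours(m,0,1)[0],key=cv2.contourArea)[:,0].astype(float)
    p=np.array([plane(f,q,.037)[:2] for q in c])*1000;q=p@np.array([[.961,.277],[-.277,.961]])
    print(pre+n,"u pct",np.percentile(q[:,0],[2,10,50,90,98]).round(1),"v",q[:,1].min().round(1),q[:,1].max().round(1))
E
python3 b.py
python3 - <<'E'
from h import *
f=np.load("nwrist.npy",allow_pickle=True).item();cv2.imwrite("pics/n2.png",f["img"][:,:,::-1])
E
```

```text
scene u pct [475.2 475.7 485.7 495.5 496. ] v 279.2 388.8
nscene u pct [452.6 458.9 483.4 504.  504.5] v 278.4 390.2
side u pct [475.2 475.9 486.8 494.5 497.1] v 280.1 389.2
nside u pct [482.7 483.2 494.2 502.9 503.2] v 279.7 389.0
```

View pics/n2.png

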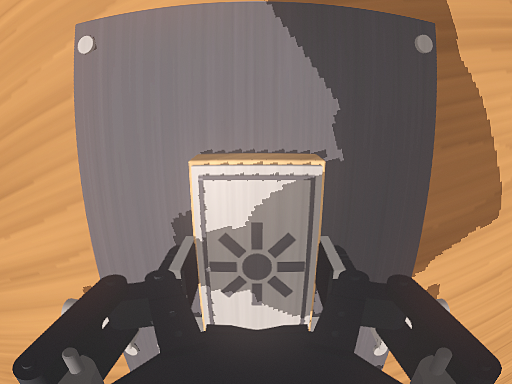

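The wrist view shows the block square and level, but the bar is only about 7.5 mm back. The extra force is bed friction from pressing down (fz rose to 9 N), so I'll ease up slightly and then push on.

Request:
{"method": "move_arm", "body": {"offset": [[0,0,-0.01],[-0.02,0,-0.01],[-0.04,0,-0.01],[-0.05,0,-0.01],[-0.05,0,-0.01],[-0.05,0,-0.01]], "turn": [[0,0,0],[0,0,0],[0,0,0],[0,0,0],[0,0,0],[0,0,0]]}}

```text
time_s: 11.4
tool_pos: [0.5119, 0.1998, 0.0107]
tcp_rot: [-180.0, -0.5, 164.0]
wrist_force: [-9.6, 3.3, 6.6]
gripper_width: 0.0584
gripper_force: 68.0
```

Request:
{"method": "move_arm", "body": {"offset": [[0,0,-0.006],[-0.02,0,-0.008],[-0.04,0,-0.008],[-0.05,0,-0.008],[-0.05,0,-0.008],[-0.05,0,-0.008]], "turn": [[0,-0.004,0],[0,-0.005,0],[0,-0.005,0],[0,-0.005,0],[0,-0.005,0],[0,-0.005,0]]}}

```text
time_s: 12.15
tool_pos: [0.5152, 0.1988, 0.0108]
tcp_rot: [-180.0, -0.1, 164.0]
wrist_force: [-11.7, 5.0, 5.8]
gripper_width: 0.0582
gripper_force: 67.9
```

```bash
python3 o.py; python3 b.py|grep n
```

```text
[-12.57918 -12.0049  -11.91756 -12.32452 -12.32452 -12.32452] [-11.16953137   5.45896509   6.11442928] [0.44008718 0.44003345 0.44004791 0.44004049 0.44004049 0.44004049] [0.33374372 0.33373501 0.33376685 0.33374809 0.33374809 0.33374809] [0.51519833 0.198791   0.01075687] [-1.79990436e+02 -7.11325623e-02  1.63973676e+02] [1.10615045 2.21141808 0.04235333] 12.3
scene u pct [475.2 475.7 485.7 495.5 496. ] v 279.2 388.8
nscene u pct [486.2 487.2 500.1 511.3 511.8] v 278.4 390.1
nside u pct [489.2 490.3 500.6 510.7 512.2] v 278.6 389.0
```

Request:
{"method": "move_arm", "body": {"offset": [[0,0,-0.006],[-0.02,0,-0.012],[-0.03,0,-0.012],[-0.04,0,-0.012],[-0.05,0,-0.012],[-0.05,0,-0.012]], "turn": [[0,0,0],[0,0,0],[0,0,0],[0,0,0],[0,0,0],[0,0,0]]}}

```text
time_s: 13.05
tool_pos: [0.5191, 0.1977, 0.0108]
tcp_rot: [-180.0, -0.2, 164.0]
wrist_force: [-11.7, 6.0, 1.7]
gripper_width: 0.0583
gripper_force: 67.5
```

```bash
python3 o.py; python3 b.py|grep ^n
```

```text
[-12.92622 -11.9772  -11.24746 -12.37342 -12.37342 -12.37342] [-11.04501898   5.77152649   2.12408835] [0.44406571 0.44406317 0.44408203 0.44407287 0.44407287 0.44407287] [0.33373004 0.33372642 0.33371278 0.33372371 0.33372371 0.33372371] [0.51906573 0.19765089 0.01077469] [-179.98453765   -0.19270768  163.98521909] [1.3026426  2.1876483  0.03351949] 13.2
nscene u pct [463.7 471.6 493.8 515.1 515.7] v 277.6 390.1
nside u pct [493.9 494.4 504.8 513.7 513.8] v 278.6 390.0
```

Request:
{"method": "move_arm", "body": {"offset": [[-0.006,0.003,-0.001],[-0.014,0.003,-0.001],[-0.014,0.003,-0.001],[-0.014,0.003,-0.001],[-0.014,0.003,-0.001],[-0.014,0.003,-0.001]], "turn": [[0,0,0],[0,0,0],[0,0,0],[0,0,0],[0,0,0],[0,0,0]]}}

```text
time_s: 13.95
tool_pos: [0.5197, 0.1975, 0.0108]
tcp_rot: [-180.0, -0.3, 164.0]
wrist_force: [-13.7, 4.8, 3.3]
gripper_width: 0.0581
gripper_force: 67.6
```

```bash
python3 o.py; python3 b.py|grep ^n
python3 - <<'E'
from h import *
g=lambda n:np.load(n+".npy",allow_pickle=True).item()["img"][:,:,::-1]
a=cv2.resize(g("nside")[100:220,170:310],(560,480));cv2.imwrite("pics/end.png",a)
E
```

```text
[-14.50768 -13.50892 -14.42176 -13.67919 -13.67919 -13.67919] [-12.91506584   5.42086469   2.81314522] [0.44474921 0.44474892 0.44473256 0.4447364  0.4447364  0.4447364 ] [0.33373528 0.33372898 0.33372807 0.33375534 0.33375534 0.33375534] [0.51971198 0.19749752 0.01080322] [-179.95192896   -0.27321086  163.98852453] [1.28759711 2.466021   0.05467027] 14.1
nscene u pct [464.9 471.1 495.5 515.9 516.5] v 277.6 390.1
nside u pct [494.7 495.2 504.4 515.2 515.3] v 278.6 388.8
```

View pics/end.png

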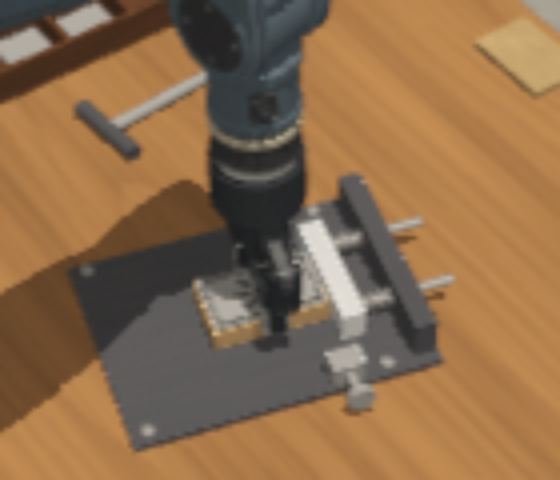

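The side view shows the block flat on the bed and square to the bar, which is about 20 mm back (front face 475.2 to 494.7 mm, back edge 495.5 to 515.5). I'm handing in.

```bash
python3 -c "
from station import ticket;print(ticket.close_job())"
```

```text
the job is handed in; nothing more can be done
None
```

The block lies flat, plate side up, pressed squarely on the middle of the gauge bar, which is about 20 mm back (about 10 N; the hand pushes about 14 N including bed friction), is still gripped, and the job is handed in.

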